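# Press a cartridge follower home

## Task

Take the hand press out of its rest and use it to push the sprung plate in the orange-collared cartridge squarely down until it bottoms out level, then keep 15 to 20 newtons on it for a second; its seal then holds it down. Feel for the stop, whose depth differs from cartridge to cartridge: the cartridge cracks at 25 newtons. Stand the press back in its rest, and leave the blue-collared cartridge and the other things on the bench as they are.

Things in the scene. Friction and masses are not known exactly. Their poses are not given: they have to be found in the camera images.
- press_grip (a point): On the axis of the loose hand press (a tamper), 80 mm above its underside: the place to grip, so that the fingers stay clear of the collar. Upright, about 0.3 kg, 102 mm tall: a flat round steel foot (52 mm across, 12 mm thick), a neck, and a black square grip (26 x 26 mm) from 22 to 102 mm above the underside. z up; x and y square to the grip's flats.
- press_foot (a point): Centre of the flat underside of the press's foot; axes as the grip's.
- rest_floor (a point): Centre of the inner floor of the rest: fixed black plate 100 x 100 mm, 6 mm thick (this point is on its top face) with a grey ring (60 mm inside, 72 mm outside) standing 10 mm above the floor; the press's foot stands inside the ring with 4 mm to spare all round. z up.
- orange_rim (a point): Centre of the mouth of the fixed white round cartridge with an ORANGE collar, at the height of the rim, 88 to 103 mm above the bench (it varies). The collar is 80 mm outside and 64 mm across inside at the rim, narrowing over 8 mm of depth to a straight bore 56 mm across, open from above (the press's foot has 2 mm to spare all round). z up.
- orange_follower: The sprung round aluminium plate (54 mm) in the orange cartridge; origin at the centre of its upper face, z its normal. It starts 10 to 46 mm below the rim, cocked by up to 6 degrees on a swivel that stays as it is left; a flat foot levels it with a few newtons. From there it slides 4 to 20 mm straight down to a hard stop, 30 to 50 mm below the rim: its depth cannot be seen, only felt.
- blue_rim (a point): Centre of the mouth of the like cartridge with a BLUE collar (same sizes), which must be left alone.
- blue_follower: The like sprung plate in the blue cartridge; origin at the centre of its upper face.
- white_bottle: Loose white bottle, 84 mm across, 170 mm tall; origin under its centre.
- orange_bottle: Loose clear bottle with an orange cap, 68 mm across, 130 mm tall; origin under its centre.
- amber_jar: Loose amber jar, 52 mm across, 60 mm tall; origin under its centre.
- blue_cap: Loose blue screw cap, 36 mm across, 16 mm tall; origin under its centre.
- white_cap: Loose white screw cap, 40 mm across, 18 mm tall; origin under its centre.
- orange: The whole orange-collared cartridge with its plate; origin on its axis, 88 mm below the rim. The moving plate resists with 8 N at the top of its travel, rising to 10 N near the stop (seal friction 6 N plus spring), sagging to 4 to 6 N when the press pauses; at the stop the load climbs steeply and stays. The seal keeps the plate where it is left. A small grey outlet block sticks out 9 mm on its +x side, 42 mm below the rim.
- press: The hand press; origin at the centre of its underside.
Things that resemble listed ones, but are neither listed nor needed, are in the scene too. Leave any turquoise look-alike of the press alone. Of the things that look like the part that bears rest_floor, take the one that is farthest from the robot's base at the start.

How it is judged:
By the outcome, as a careful person would: the job done as asked, in the order asked, and still so for the second after the job is handed in, with the robot touching nothing.
It also fails if it takes over 72 s, if anything falls off the work surface, if the arm or the gripper's body presses on something with over 40 N, if the wrist force passes 120 N, or if a joint passes its speed limit or range.

## Robot

A 7-joint arm with a two-finger parallel gripper is mounted at the origin on the work surface. World frame = base frame: x ahead of the robot, y to its left, z up, the work surface at z = 0. Lengths are in m, angles in rad, forces in N, time in s.
With the tool pointing down it reaches from about 0.35 to 0.9 m from the base axis. Payload 19.9 kg.
Tool frame: the origin (TCP) lies between the finger pads; the fingertips stand 19 mm ahead of it and the grasp point (between the pads) is the TCP; z points along the fingers, y is the direction in which the jaws open and shut (so a half turn about z gives the same grasp; the last joint's range is limited). The gripper opens to 94 mm and grips with 3 to 60 N. Pads are 16 mm wide; open, the fingers measure 119 mm over their backs; the gripper's body (75 mm by 177 mm) begins 78 mm behind the grasp point.
Start: joints at [1.06, 0.417, -0.01, 1.614, 0.005, 1.111, -0.053], TCP at [0.283, -0.557, 0.224] pointing down, gripper open.
Joint ranges: [-2.81, 2.81], [-0.39, 2.02], [-1.27, 1.25], [0.06, 2.57], [-1.19, 4.33], [0.19, 2], [-2.82, 2.82]. Speed limits (rad/s): [1.89, 1.89, 2.39, 2.39, 3.01, 3.01, 3.01].

## Interface

Orientations are given as a 3x3 rotation matrix whose columns are the frame's x, y, z axes.
In Python, from rig import robot gives the robot as it stands. Calls block until the motion is done:
- robot.move_ptp(position, orientation): joint-space move of the TCP to a pose.
- robot.move_linear(position, velocity=0.15, frame=None, threshold=None): straight line of the TCP; frame=None keeps the orientation; velocity is the mean speed in m/s. With threshold (N) it stops when the force on the tool has changed by that much, and returns True; else False.
- robot.goto_joints(angles): joint-space move.
- robot.gripper_to(opening): finger opening in m; the grip force is fixed at half the most; returns when the fingers have stopped.
- robot.pause(seconds).
- robot.ik(position, orientation): joint angles nearest the present ones, or None.
- robot.get_state(): the state.
- robot.grab_frame(name): name is "scene" or "top" or "wrist"; returns the picture (400x640x3 uint8, red, green, blue); there is no depth.
- robot.camera_info(name): a dict with "fx", "fy", "cx", "cy" (pixels), "dist" ([k1, k2, p1, p2, k3] as OpenCV has them; the pictures are not rectified), "rvec" (rotation vector, rad) and "tvec" (3), from world to camera coordinates, as OpenCV has them. Camera axes: x right, y down, z forward; pixel columns grow to the right and rows downward; lengths in m; the calibration is good to about 2 mm. A picture is of the moment at which its call begins: read the wrist's pose just before it. camera_info takes no time and is no camera call; for the wrist camera it gives the pose at the moment of the call.
A pose or a line that the arm cannot do raises robot.PlanningError and nothing moves.
- robot.sign_off(): hands the job in, once; it reports no verdict.
The state is a dict: "time": time; "qpos": joint angles; "joint_vel": joint speeds; "effort": joint torques, N m; "ee_pos": TCP position; "tool_rot": TCP orientation; "force": force on the tool from outside, world axes, zero at the start; "moment": the same for the moment, N m; "opening": finger opening in m.
Only numpy, scipy, OpenCV 4.12 (cv2) and the standard library are available. Lean on these libraries where they do the work, as an engineer would, in place of code of your own. Each camera call takes 0.05 s, during which the arm holds its last target.

## Working session

There is one attempt and no reset: what is moved stays moved. The work goes in short steps, each a Python script; the robot and the scene stay as the last script left them, time stands still between calls to the robot, and variables do not carry over. Pictures are saved under pics/ and viewed, and the job is handed in when it is done.

```bash
ls; mkdir -p pics; python3 - <<'E'
from rig import robot
import cv2
for n in ["scene","top","wrist"]:
    im=robot.grab_frame(n); cv2.imwrite(f"pics/a_{n}.png",im[:,:,::-1]); i=robot.camera_info(n); print(n,{k:(v if not hasattr(v,'tolist') else v.tolist()) for k,v in i.items()})
s=robot.get_state();print(s['time'],s['ee_pos'],s['tool_rot'],s['force'],s['opening'])
E
```

```text
pics
scene {'fx': 488.4036975292931, 'fy': 488.4036975292931, 'cx': 323.216442807077, 'cy': 207.27202069618454, 'dist': [-0.05097364973719125, 0.0, 0.0, 0.0, 0.0], 'rvec': [2.0366738375521893, 0.8025127775470488, -0.4144271576251395], 'tvec': [-0.40176781494576724, -0.10530374438259467, 1.4855396134395749]}
top {'fx': 390.2322890858821, 'fy': 390.2322890858821, 'cx': 320.8119615271987, 'cy': 198.37140228114902, 'dist': [-0.03994026011597549, 0.0, 0.0, 0.0, 0.0], 'rvec': [2.1490175433594656, -2.120186976338447, 0.11595588994859943], 'tvec': [0.019899093856398802, 0.5498567531349418, 0.7588996769741387]}
wrist {'fx': 342.17155591661196, 'fy': 342.17155591661196, 'cx': 315.4149600228632, 'cy': 194.0025885399262, 'dist': [-0.055608023091645975, 0.0, 0.0, 0.0, 0.0], 'rvec': [-2.4837565133052464, 1.5242832812551184, 0.19848634029590403], 'tvec': [-0.6258010959309529, -0.02641906273577091, 0.3901589369047386]}
0.15 [ 0.28279954 -0.55706097  0.22397666] [[ 8.91663197e-01  4.52699133e-01 -4.86923080e-04]
 [ 4.52699389e-01 -8.91662854e-01  7.86733814e-04]
 [-7.80175066e-05 -9.21931369e-04 -9.99999572e-01]] [-0.53088111 -0.50475596 -0.517125  ] 0.09414448572077515
```

View pics/a_scene.png

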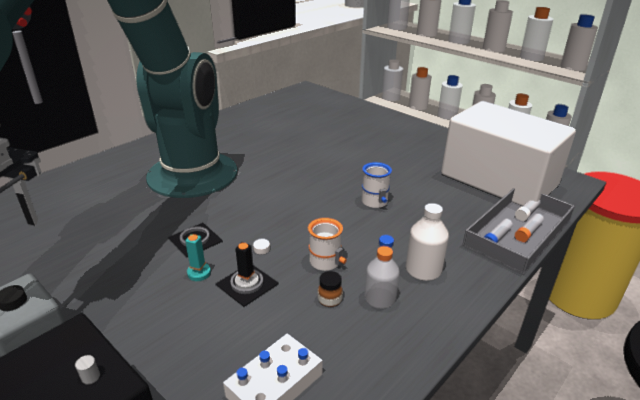

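View pics/a_top.png

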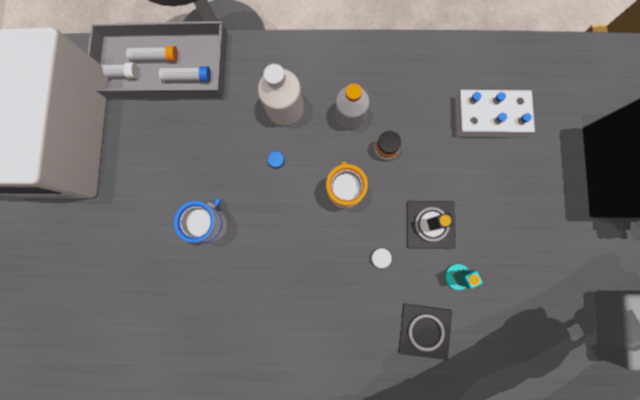

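View pics/a_wrist.png

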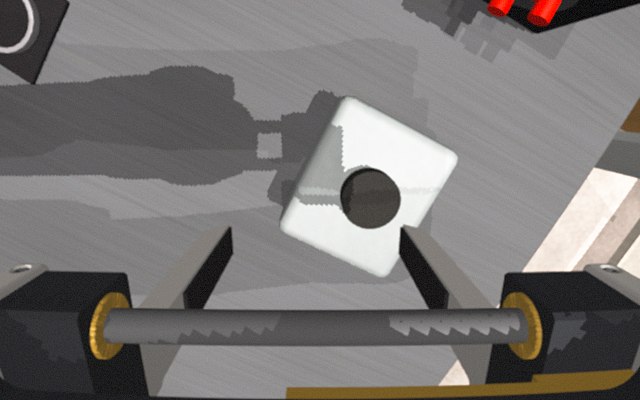

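The scene view shows the black press standing in a rest at (245,275), the turquoise look-alike beside it at (195,260), and an empty rest at (195,240). The top view shows the press's foot at (433,224), the orange cartridge at (347,186), the blue one at (199,222), and the white cap at (382,258).

```bash
cat > h.py <<'E'
import cv2, numpy as np
from rig import robot
def px2w(n,pts,z,info=None):
    i=info or robot.camera_info(n)
    K=np.array([[i['fx'],0,i['cx']],[0,i['fy'],i['cy']],[0,0,1]]);
    u=cv2.undistortPoints(np.array(pts,float).reshape(-1,1,2),K,np.array(i['dist'])).reshape(-1,2)
    R=cv2.Rodrigues(np.array(i['rvec']))[0]; t=np.array(i['tvec']); c=-R.T@t
    d=np.c_[u,np.ones(len(u))]@R
    s=(z-c[2])/d[:,2]
    return c+s[:,None]*d
def w2px(n,P,info=None):
    i=info or robot.camera_info(n)
    K=np.array([[i['fx'],0,i['cx']],[0,i['fy'],i['cy']],[0,0,1]])
    return cv2.projectPoints(np.array(P,float).reshape(-1,1,3),np.array(i['rvec']),np.array(i['tvec']),K,np.array(i['dist']))[0].reshape(-1,2)
def crop(src,dst,x0,y0,x1,y1,k):
    im=cv2.imread(src)[y0:y1,x0:x1]; cv2.imwrite(dst,cv2.resize(im,None,fx=k,fy=k,interpolation=cv2.INTER_CUBIC))
E
python3 - <<'E'
from h import *
np.set_printoptions(precision=4,suppress=True)
print(px2w('top',[(433,224),(427,332)],0.006)); print(px2w('top',[(445,221)],0.108)); print(px2w('top',[(347,186),(195,222)],0.095))
print(px2w('top',[(382,258),(276,160)],.017))
print(px2w('top',[(475,280)],.1))
crop('pics/a_top.png','pics/c1.png',310,150,490,300,4)
crop('pics/a_scene.png','pics/c2.png',160,200,360,320,4)
E
```

```text
[[ 0.5025 -0.208   0.006 ]
 [ 0.2827 -0.1916  0.006 ]]
[[ 0.5004 -0.2041  0.108 ]]
[[ 0.566  -0.024   0.095 ]
 [ 0.4934  0.2651  0.095 ]]
[[ 0.4306 -0.0994  0.017 ]
 [ 0.6344  0.1252  0.017 ]]
[[ 0.3938 -0.2585  0.1   ]]
```

View pics/c1.png

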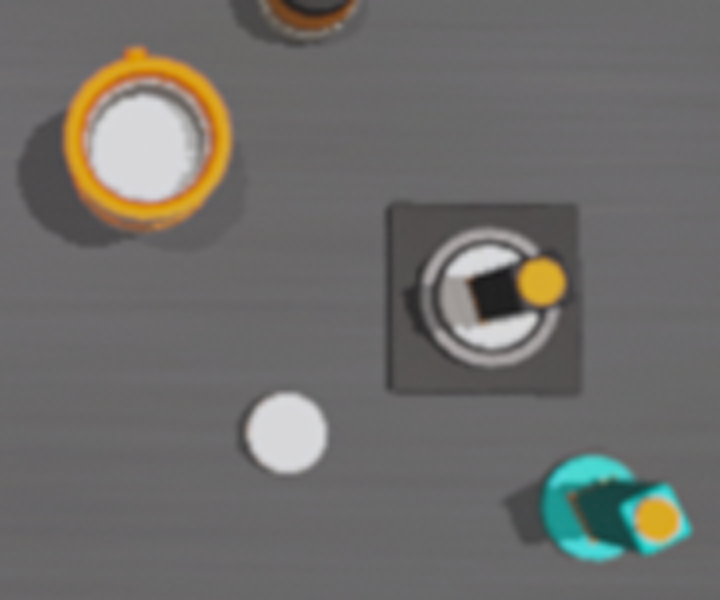

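View pics/c2.png

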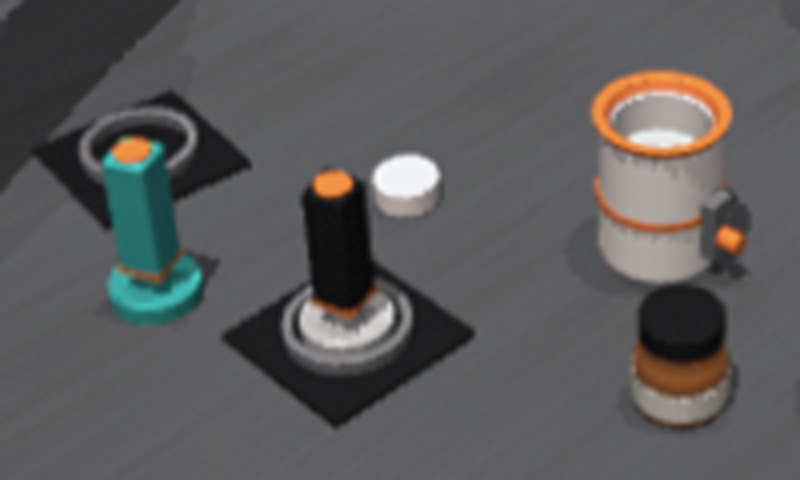

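```bash
python3 - <<'E'
from h import *
np.set_printoptions(precision=4,suppress=True)
s=robot.get_state(); i=robot.camera_info('wrist'); R=cv2.Rodrigues(i['rvec'])[0]; c=-R.T@i['tvec']
T=s['tool_rot']; print('cam in tool',T.T@(c-s['ee_pos']), T.T@R.T)
print(w2px('wrist',[s['ee_pos'],s['ee_pos']-[0,0,.22]]))
M=np.array([[1,0,0],[0,-1,0],[0,0,-1.]])
# put camera above the press
off=T.T@(c-s['ee_pos'])
p=np.array([.50,-.14,.26])
print(robot.ik(p,M))
robot.move_ptp([.43,-.15,.26],M)
im=robot.grab_frame('wrist'); cv2.imwrite('pics/w1.png',im[:,:,::-1]); i=robot.camera_info('wrist')
print(robot.get_state()['time'],w2px('wrist',[[.502,-.207,.108],[.566,-.024,.095]],i))
import pickle;pickle.dump(i,open('w1.pkl','wb'))
E
```

```text
cam in tool [ 0.0745  0.0009 -0.16  ] [[ 0.0001 -0.9667 -0.2561]
 [ 1.     -0.0001  0.001 ]
 [-0.001  -0.2561  0.9667]]
[[313.3395 255.0665]
 [314.4703 171.6014]]
[ 0.412   0.2019 -0.2269  1.8267  0.0502  1.1185 -1.4032]
1.8 [[377.5198 107.2178]
 [172.0516  34.7518]]
```

View pics/w1.png

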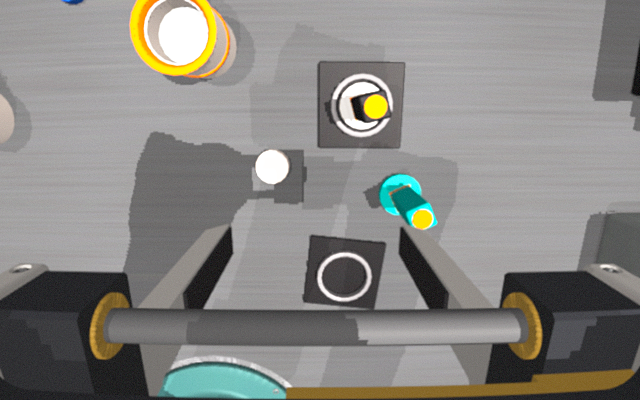

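```bash
python3 - <<'E'
from h import *
crop('pics/w1.png','pics/w1p.png',310,55,410,155,6)
crop('pics/w1.png','pics/w1o.png',120,0,245,90,6)
E
```

```text
(no output)
```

View pics/w1p.png

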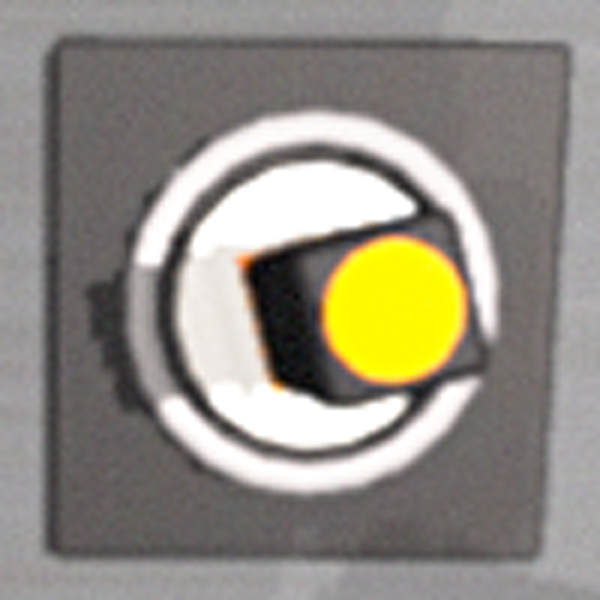

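View pics/w1o.png

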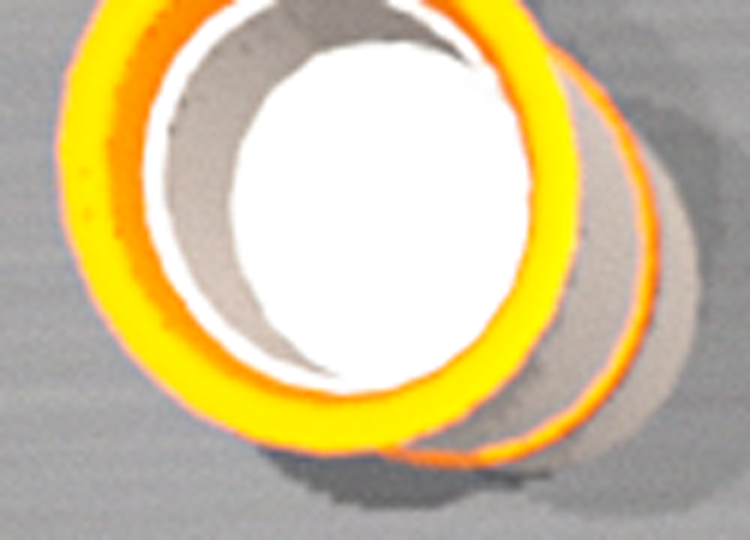

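```bash
python3 - <<'E'
from h import *
import pickle
np.set_printoptions(precision=4,suppress=True)
i=pickle.load(open('w1.pkl','rb'))
f=lambda a:np.array(a,float)/6-0.5+0.5/6+[310,55]
e=px2w('x',f([(240,257),(278,387)]),.028,i); d=e[1]-e[0]; print(e,np.degrees(np.arctan2(d[1],d[0])),np.linalg.norm(d))
t=px2w('x',f([(435,210),(490,368),(340,402),(395,310)]),.108,i); print(t)
print('ring',px2w('x',f([(313,302)]),.016,i)); print('foot',px2w('x',f([(310,303)]),.018,i))
pl=px2w('x',f([(50,38),(570,43),(543,553),(52,552)]),.006,i);print(pl,pl.mean(0))
M=np.array([[1,0,0],[0,-1,0],[0,0,-1.]])
P={}
for k,p in enumerate([[.53,-.207,.27],[.56,-.024,.27],[.50,-.024,.27]]):
    robot.move_ptp(p,M)
    P[k]=robot.camera_info('wrist'); im=robot.grab_frame('wrist'); cv2.imwrite(f'pics/v{k}.png',im[:,:,::-1])
print(robot.get_state()['time'])
pickle.dump(P,open('v.pkl','wb'))
for k in range(3):
  u=w2px('x',[[.502,-.207,.06]] if k==0 else [[.566,-.024,.095]],P[k])[0]; print(u)
  x,y=u.astype(int); x=max(x-65,0);y=max(y-50,0); print(x,y)
  crop(f'pics/v{k}.png',f'pics/v{k}c.png',x,y,x+130,y+100,6)
E
```

```text
[[ 0.5118 -0.1898  0.028 ]
 [ 0.4882 -0.1974  0.028 ]] -162.05345013821358 0.02480088301365352
[[ 0.5172 -0.2104  0.108 ]
 [ 0.4945 -0.2196  0.108 ]
 [ 0.4894 -0.1974  0.108 ]
 [ 0.5028 -0.2051  0.108 ]]
ring [[ 0.5037 -0.2051  0.016 ]]
foot [[ 0.5035 -0.2043  0.018 ]]
[[ 0.5527 -0.1548  0.006 ]
 [ 0.5523 -0.2544  0.006 ]
 [ 0.4545 -0.2546  0.006 ]
 [ 0.4546 -0.1553  0.006 ]] [ 0.5035 -0.2048  0.006 ]
3.6
[314.1665 198.2174]
249 148
[314.0494 174.5728]
249 124
[312.6863 112.9189]
247 62
```

View pics/v0c.png

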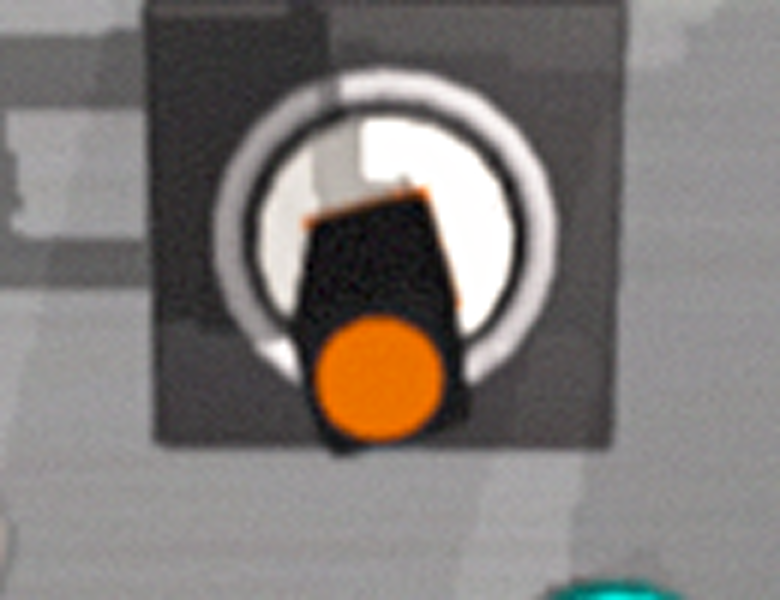

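View pics/v1c.png

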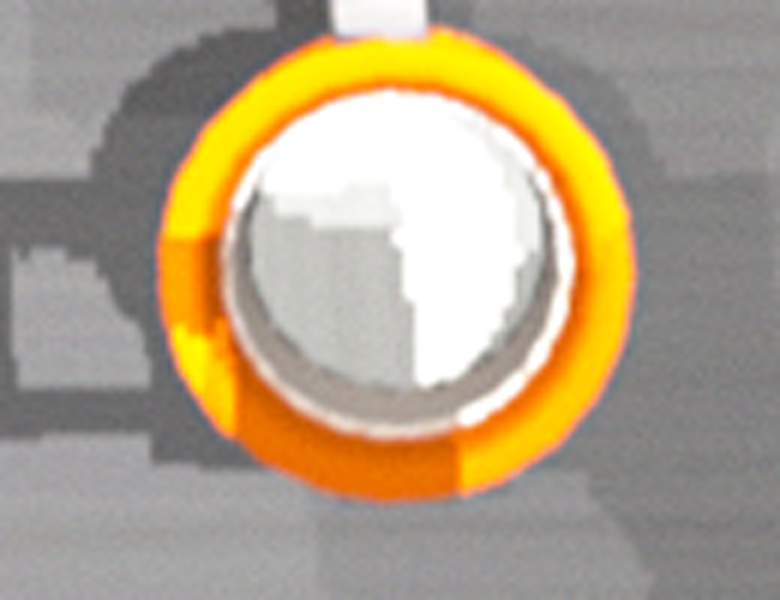

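View pics/v2c.png

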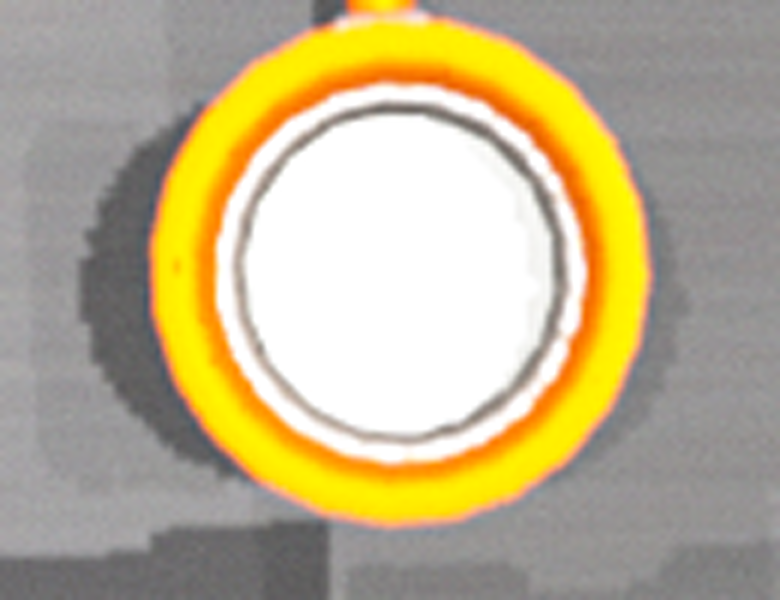

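```bash
cat > fit.py <<'E'
from h import *
import pickle
from scipy.optimize import least_squares
np.set_printoptions(precision=4,suppress=True)
P=pickle.load(open('v.pkl','rb')); i1=pickle.load(open('w1.pkl','rb')); it=robot.camera_info('top')
def outline(fn,u,r):
    im=cv2.imread(fn); h=cv2.cvtColor(im,cv2.COLOR_BGR2HSV)
    m=((h[:,:,0]>5)&(h[:,:,0]<35)&(h[:,:,1]>120)).astype(np.uint8)
    q=np.zeros_like(m); cv2.circle(q,(int(u[0]),int(u[1])),r,1,-1); m&=q
    c=max(cv2.findContours(m,cv2.RETR_EXTERNAL,cv2.CHAIN_APPROX_NONE)[0],key=lambda c:cv2.boundingRect(c)[2])
    return cv2.convexHull(c).reshape(-1,2).astype(float)
S=[('pics/v1.png',P[1]),('pics/v2.png',P[2]),('pics/a_top.png',it)]
obs=[]
a=np.linspace(0,2*np.pi,361)[:-1]
def circ(p,i,R=.040): return w2px('x',np.c_[p[0]+R*np.cos(a),p[1]+R*np.sin(a),np.full(360,p[2])],i)
for fn,i in S:
    u=w2px('x',[[.566,-.024,.095]],i)[0]; c=outline(fn,u,60 if 'top' not in fn else 28)
    obs.append((c,i)); print(fn,c.min(0),c.max(0),len(c))
def res(p,which=(0,1,2)):
    out=[]
    for k in which:
        c,i=obs[k]; q=circ(p,i); cen=q.mean(0)
        # radial distance
        qa=np.arctan2(*(q-cen).T[::-1]); qr=np.linalg.norm(q-cen,axis=1); o=np.argsort(qa)
        ca=np.arctan2(*(c-cen).T[::-1]); cr=np.linalg.norm(c-cen,axis=1)
        out.append(cr+.3-np.interp(ca,qa[o],qr[o],period=2*np.pi))
    return np.concatenate(out)
for w in [(0,1,2),(1,),(0,),(0,1),(1,2)]:
    s=least_squares(res,[.566,-.024,.095],args=(w,),loss='soft_l1',f_scale=.5); print(w,s.x,np.sqrt(np.mean(s.fun**2)))
E
python3 fit.py; python3 - <<'E'
from h import *
import pickle
P=pickle.load(open('v.pkl','rb'))
np.set_printoptions(precision=4,suppress=True)
i=P[0]; f=lambda a:np.array(a,float)/6-0.5+0.5/6+[249,148]
e=px2w('x',f([(306,222),(426,190)]),.028,i); d=e[1]-e[0]; print(e,np.degrees(np.arctan2(d[1],d[0])),np.linalg.norm(d))
print('top',px2w('x',f([(379,378)]),.108,i),'ring',px2w('x',f([(385,238)]),.016,i))
pl=px2w('x',f([(150,0),(630,0),(612,446),(155,444)]),.006,i);print(pl)
E
```

```text
pics/v1.png [275. 128.] [354. 207.] 40
pics/v2.png [272.  53.] [354. 149.] 31
pics/a_top.png [326. 162.] [367. 206.] 24
(0, 1, 2) [ 0.5712 -0.0243  0.0945] 2.3057065999604345
(1,) [ 0.5714 -0.0244  0.0972] 3.5204210486197036
(0,) [ 0.5714 -0.0245  0.0948] 0.4263475513498703
(0, 1) [ 0.5714 -0.0244  0.0954] 2.4135876113337664
(1, 2) [ 0.571  -0.0242  0.0949] 3.0241784987684492
[[ 0.5101 -0.1894  0.028 ]
 [ 0.5167 -0.2134  0.028 ]] -74.77233982598322 0.024940493443541795
top [[ 0.5028 -0.2048  0.108 ]] ring [[ 0.5039 -0.2051  0.016 ]]
[[ 0.552  -0.1567  0.006 ]
 [ 0.5519 -0.2557  0.006 ]
 [ 0.4547 -0.2544  0.006 ]
 [ 0.4552 -0.1547  0.006 ]]
```

```bash
cat >> h.py <<'E'
def Rz(deg):
    a=np.radians(deg); c,s=np.cos(a),np.sin(a)
    return np.array([[c,-s,0],[s,c,0],[0,0,1.]])@np.array([[1,0,0],[0,-1,0],[0,0,-1.]])
def st():
    s=robot.get_state(); print('t',round(s['time'],2),'p',np.round(s['ee_pos'],4),'F',np.round(s['force'],2),'Mo',np.round(s['moment'],2),'op',round(s['opening'],4)); return s
E
python3 - <<'E'
from h import *
for y in (17,-73,107):
    print(y,robot.ik([.503,-.205,.086],Rz(y)), robot.ik([.571,-.024,.12],Rz(y)))
robot.move_ptp([.503,-.205,.17],Rz(-73)); robot.gripper_to(.06)
robot.move_linear([.503,-.205,.086],velocity=.12); st()
robot.gripper_to(.0); st()
robot.gripper_to(.06); st()
robot.move_linear([.503,-.205,.15],velocity=.15)
robot.move_ptp([.503,-.205,.15],Rz(17))
robot.move_linear([.503,-.205,.086],velocity=.12); st()
im=robot.grab_frame('top'); cv2.imwrite('pics/g1.png',im[:,:,::-1]); crop('pics/g1.png','pics/g1c.png',380,150,510,280,5)
robot.gripper_to(.0); st()
E
```

```text
17 [ 0.4861691   0.45753467 -0.1923341   1.92506824  0.12159199  0.77002661
 -1.04838527] [ 0.24068071  0.46360986 -0.31984066  1.83153009  0.18416863  0.87534499
 -1.44021683]
-73 [ 0.37368362  0.45088332 -0.05342271  1.92900693  0.03369145  0.76254564
 -2.54366153] [-0.42604885  0.49408738  0.53360903  1.85482878 -0.31884529  0.87804799
 -2.58353965]
107 [ 0.66428886  0.48338476 -0.41498318  1.91895614  0.26621203  0.79274778
  0.39995194] [ 0.39373029  0.49553027 -0.51905771  1.82626805  0.30592146  0.89978936
  0.03080561]
t 6.05 p [ 0.5034 -0.2051  0.0866] F [ 0.52  0.15 -0.42] Mo [ 0.06 -0.03  0.01] op 0.0604
t 6.67 p [ 0.503  -0.2051  0.0861] F [-1.84  0.15  3.58] Mo [0.11 0.18 0.06] op 0.026
t 7.38 p [ 0.503 -0.205  0.086] F [ 1.   -0.39  0.86] Mo [ 0.09 -0.01 -0.05] op 0.0598
t 9.99 p [ 0.5033 -0.205   0.0865] F [ 0.51 -0.29  0.61] Mo [ 0.07 -0.01 -0.01] op 0.0601
t 10.67 p [ 0.503  -0.2049  0.086 ] F [-0.68  1.88 -0.87] Mo [ 0.08  0.11 -0.04] op 0.0258
```

View pics/g1c.png

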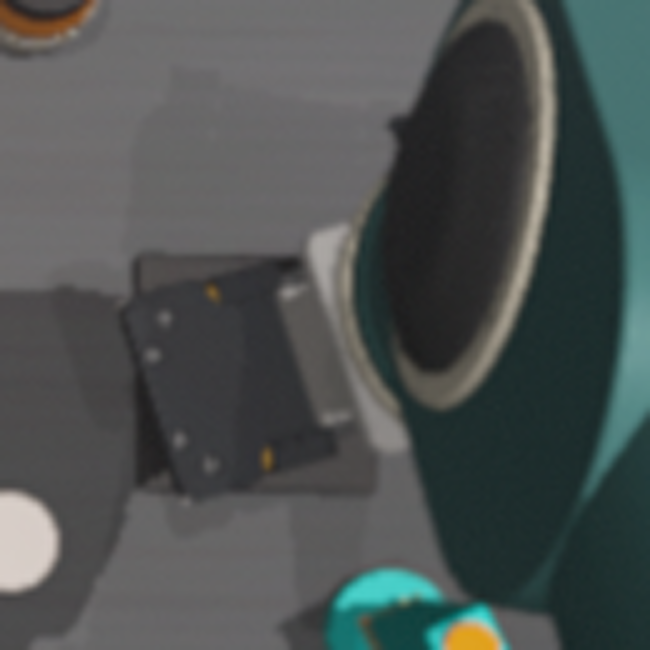

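The top view shows the gripper's body over the rest plate (crop centre about (250,380)), with the turquoise press untouched. The opening reads 26 mm, so the grip is held. Next I lift it and look over the cartridge.

```bash
python3 - <<'E'
from h import *
import pickle
robot.move_linear([.503,-.205,.20],velocity=.12); st()
robot.move_ptp([.5713,-.0244,.21],Rz(17)); s=st()
i=robot.camera_info('wrist'); im=robot.grab_frame('wrist'); cv2.imwrite('pics/h1.png',im[:,:,::-1])
pickle.dump((i,s['ee_pos'],s['tool_rot']),open('h1.pkl','wb'))
p=s['ee_pos']; a=np.linspace(0,2*np.pi,72)
o=im[:,:,::-1].copy()
for c,r in (((p[0],p[1],p[2]-.068),.026),((.5713,-.0244,.095),.040),((.5713,-.0244,.095),.032)):
    q=w2px('x',np.c_[c[0]+r*np.cos(a),c[1]+r*np.sin(a),np.full(72,c[2])],i)
    for u in q: cv2.circle(o,tuple(np.round(u).astype(int)),0,(255,0,255),-1)
print(w2px('x',[[p[0],p[1],p[2]+.022],[p[0],p[1],p[2]-.08]],i))
cv2.imwrite('pics/h1o.png',cv2.resize(o[100:340,180:460],None,fx=2.5,fy=2.5,interpolation=cv2.INTER_NEAREST))
im=robot.grab_frame('scene'); cv2.imwrite('pics/h1s.png',im[:,:,::-1]); crop('pics/h1s.png','pics/h1sc.png',240,120,440,270,4)
E
```

```text
t 11.77 p [ 0.5026 -0.2049  0.1992] F [-0.77 -0.42 -3.43] Mo [0.01 0.01 0.  ] op 0.0255
t 12.56 p [ 0.5711 -0.0245  0.2095] F [-0.95 -1.08 -4.24] Mo [-0.06  0.   -0.02] op 0.026
[[313.28991789 276.46694571]
 [313.99363272 208.54265216]]
```

View pics/h1o.png

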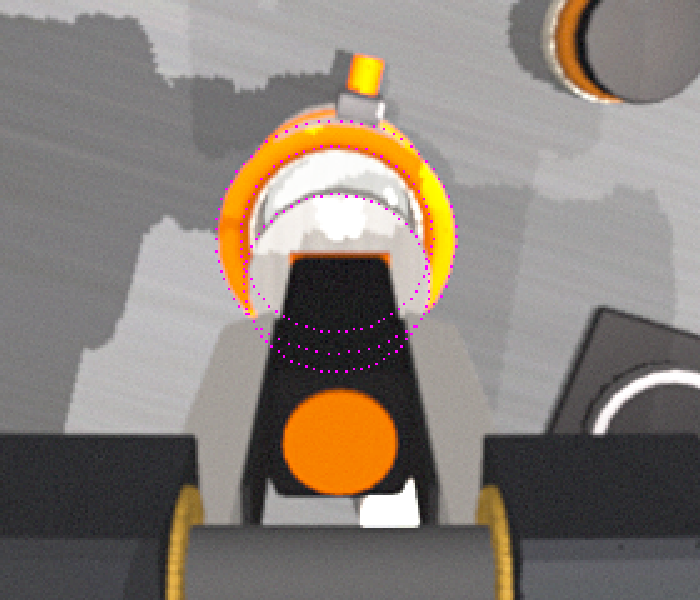

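View pics/h1sc.png

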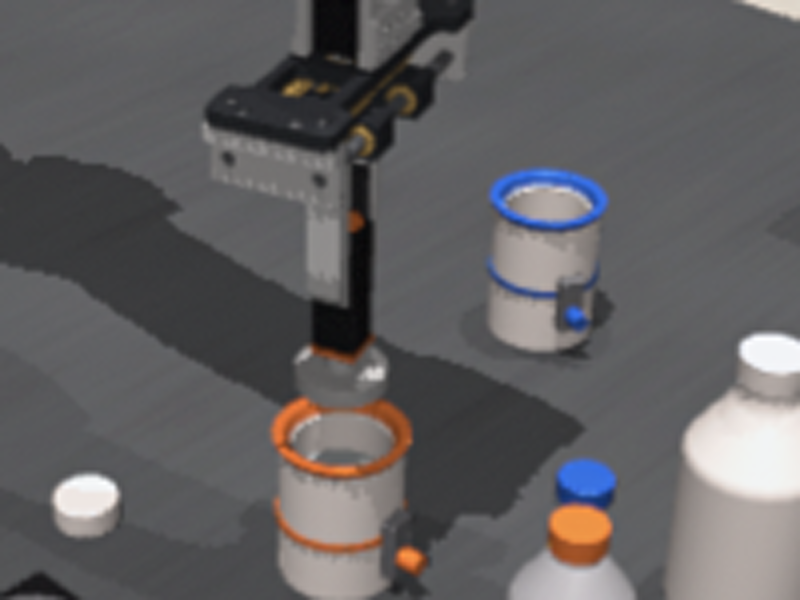

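```bash
python3 - <<'E'
from h import *
import pickle
i,p,R=pickle.load(open('h1.pkl','rb'))
im=cv2.imread('pics/h1.png'); h=cv2.cvtColor(im,cv2.COLOR_BGR2HSV)
m=((h[:,:,0]>5)&(h[:,:,0]<35)&(h[:,:,1]>120)); q=np.zeros(m.shape,bool); q[250:300,280:350]=1
ys,xs=np.where(m&q); print('cap',xs.mean(),ys.mean(),xs.min(),xs.max())
for dz in (.022,.024): print(w2px('x',[p+[0,0,dz]],i))
# grip corners at bottom z=-.058, predicted
print(w2px('x',[p+R@np.array([sx*.013,sy*.013,.058]) for sx,sy in((1,-1),(1,1))],i))
crop('pics/h1.png','pics/h1d.png',260,150,370,240,7)
exec(open('fit.py').read().split("for w in")[0])
print(least_squares(lambda p:res([p[0],p[1],.0953],(2,)),[.566,-.024],loss='soft_l1',f_scale=.5).x)
E
```

```text
cap 315.3957816377171 276.3225806451613 292 339
[[313.28991789 276.46694571]]
[[313.26714298 278.67445625]]
[[294.22404736 199.74941627]
 [333.49897812 199.74643534]]
pics/v1.png [275. 128.] [354. 207.] 40
pics/v2.png [272.  53.] [354. 149.] 31
pics/a_top.png [326. 162.] [367. 206.] 24
[ 0.5686 -0.0225]
```

View pics/h1d.png

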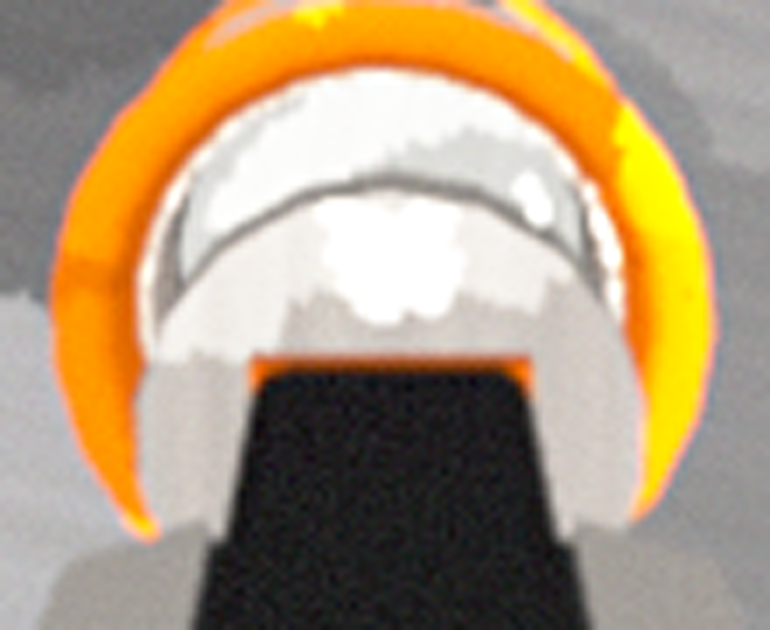

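```bash
python3 - <<'E'
from h import *
X,Y=.5712,-.0233
robot.move_linear([X,Y,.190],velocity=.08); robot.pause(.2)
F=np.mean([robot.get_state()['force'] for _ in range(5)],axis=0); print('tare',F)
hit=robot.move_linear([X,Y,.163],velocity=.025,threshold=4); print(hit); st()
E
```

```text
tare [ 0.98311119 -0.50438221 -3.42512014]
False
t 14.49 p [ 0.5713 -0.0233  0.1632] F [ 0.33  0.41 -2.66] Mo [ 0.03 -0.05 -0.03] op 0.0255
```

```bash
python3 - <<'E'
from h import *
X,Y=.5712,-.0233
hit=robot.move_linear([X,Y,.122],velocity=.015,threshold=4.5); print(hit); st(); robot.pause(.1); st()
E
```

```text
True
t 15.97 p [ 0.5711 -0.0233  0.1417] F [ 1.74 -0.94  0.18] Mo [ 0.02 -0.36  0.05] op 0.0261
t 16.07 p [ 0.571  -0.0233  0.1417] F [ 2.08  0.63 -0.16] Mo [ 0.04 -0.53 -0.  ] op 0.0258
```

```bash
python3 - <<'E'
from h import *
X,Y=.5712,-.0233
for z in (.138,.134,.130,.126,.122):
    hit=robot.move_linear([X,Y,z],velocity=.006,threshold=9); print(hit); s=st()
    if hit or s['force'][2]>8.5: break
E
```

```text
False
t 16.81 p [ 0.5711 -0.0233  0.1379] F [1.12 0.39 0.84] Mo [-0.09 -0.34 -0.01] op 0.0257
False
t 17.62 p [ 0.5711 -0.0233  0.1339] F [-0.18  0.17  1.3 ] Mo [-0.06 -0.1   0.01] op 0.0259
True
t 18.18 p [ 0.5712 -0.0233  0.1309] F [-0.93  0.42  7.73] Mo [-0.13  0.41  0.03] op 0.026
```

```bash
python3 - <<'E'
from h import *
X,Y=.5712,-.0233
def fz(n=8):
    v=[]
    for _ in range(n): robot.pause(.02); v.append(robot.get_state()['force'][2])
    return np.mean(v)+3.4
s=robot.get_state(); f=fz(); print(s['ee_pos'],f)
z=s['ee_pos'][2]
for k in range(14):
    if f>15.3: break
    z-=.0002; robot.move_linear([X,Y,z],velocity=.004,threshold=7)
    f=fz(); print(round(z,4),np.round(robot.get_state()['ee_pos'],4),round(f,2))
st()
E
```

```text
[ 0.571218   -0.02328027  0.13091225] 10.697206896203932
0.1307 [ 0.5712 -0.0233  0.1309] 11.41
0.1305 [ 0.5713 -0.0232  0.1309] 14.01
0.1303 [ 0.5714 -0.0233  0.1309] 16.65
t 19.46 p [ 0.5714 -0.0233  0.1309] F [-4.22 -0.21 13.  ] Mo [-0.05  1.1   0.01] op 0.0255
```

```bash
python3 - <<'E'
from h import *
L=[]
t0=robot.get_state()['time']
while robot.get_state()['time']-t0<1.4:
    robot.pause(.05); L.append(robot.get_state()['force'])
L=np.array(L); print((L[:,2]+3.4).round(1), L.mean(0)); st()
E
```

```text
[17.2 17.2 17.1 17.6 17.1 16.5 17.4 16.3 17.1 17.1 16.8 17.6 15.9 15.9
 15.8 16.7 17.  17.2 16.2 18.1 16.5 16.3 17.1 16.9 17.4 16.2 17.6 16.9
 16.5] [-3.67054562 -0.24021161 13.4771127 ]
t 20.91 p [ 0.5714 -0.0233  0.1308] F [-4.35 -0.29 13.12] Mo [-0.1   1.1  -0.02] op 0.0259
```

```bash
python3 - <<'E'
from h import *
X,Y=.5712,-.0233
robot.move_linear([X,Y,.145],velocity=.03); st()
robot.move_linear([X,Y,.21],velocity=.10); st()
im=robot.grab_frame('wrist'); cv2.imwrite('pics/k1.png',im[:,:,::-1]); crop('pics/k1.png','pics/k1c.png',180,100,460,340,2.5)
robot.move_ptp([.503,-.205,.19],Rz(17)); st()
im=robot.grab_frame('scene'); cv2.imwrite('pics/k2.png',im[:,:,::-1]); crop('pics/k2.png','pics/k2c.png',180,160,380,300,4)
im=robot.grab_frame('top'); cv2.imwrite('pics/k3.png',im[:,:,::-1]); crop('pics/k3.png','pics/k3c.png',310,150,420,250,6)
E
```

```text
t 21.55 p [ 0.5711 -0.0234  0.1449] F [-0.05 -0.4  -2.65] Mo [ 0.04 -0.02  0.04] op 0.0261
t 22.35 p [ 0.5709 -0.0234  0.2094] F [ 0.22 -0.43 -4.29] Mo [ 0.04  0.02 -0.01] op 0.0257
t 23.2 p [ 0.5031 -0.2047  0.1898] F [ 0.17  0.09 -3.22] Mo [ 0.04 -0.    0.02] op 0.0257
```

View pics/k1c.png

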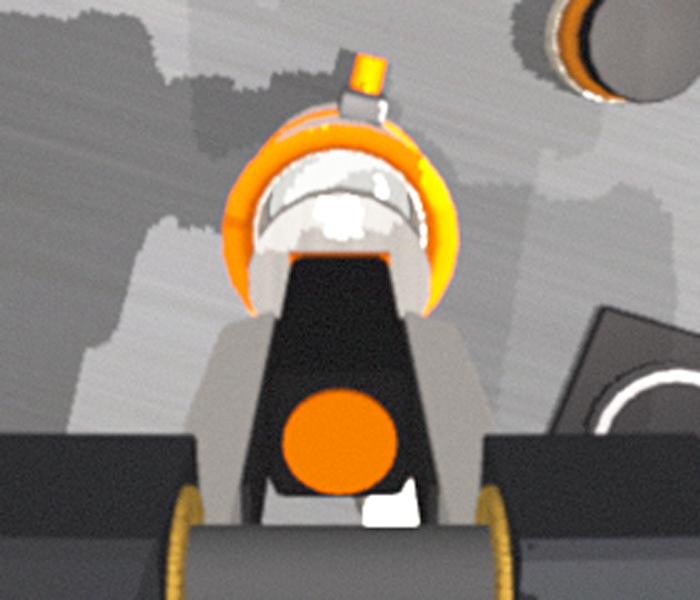

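View pics/k2c.png

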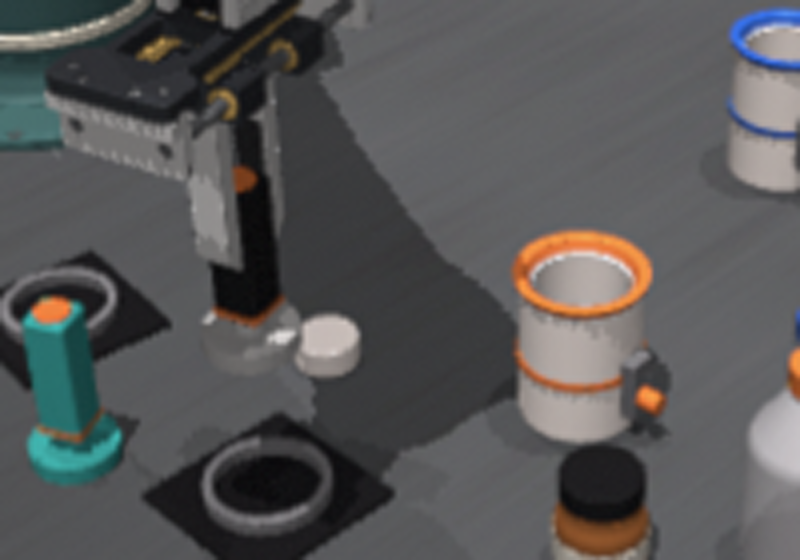

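View pics/k3c.png

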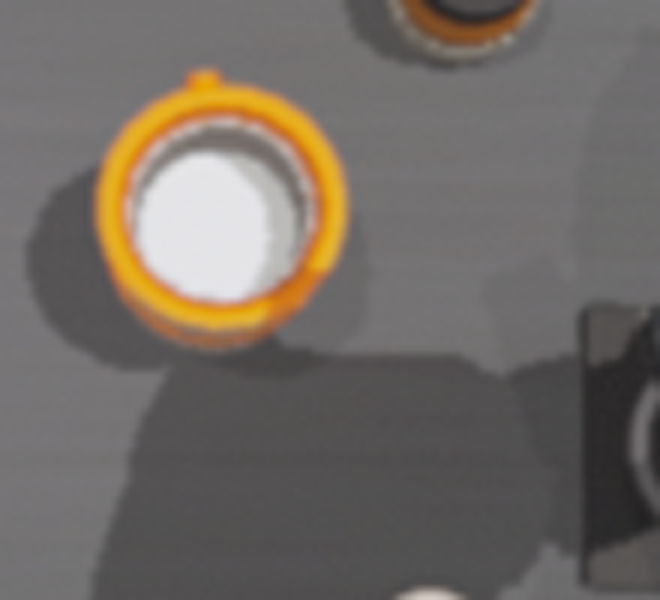

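The wrist view shows the press still held straight, with the cap at (340,442) as before. The scene and top views show the orange plate now deeper in its bore and the rest clear. Now I stand the press back in its rest.

```bash
python3 - <<'E'
from h import *
X,Y=.5033,-.2046
robot.move_linear([X,Y,.105],velocity=.08); s=st()
print(robot.move_linear([X,Y,.083],velocity=.015,threshold=3)); st(); robot.pause(.2); s=st()
E
```

```text
t 24.52 p [ 0.5036 -0.2047  0.1055] F [ 0.2   0.33 -3.75] Mo [0.06 0.04 0.04] op 0.0257
True
t 25.67 p [ 0.5033 -0.2045  0.0859] F [-1.9   0.17  6.92] Mo [ 0.19  0.28 -0.01] op 0.0257
t 25.87 p [ 0.5033 -0.2045  0.0859] F [0.43 0.96 7.34] Mo [ 0.12  0.31 -0.02] op 0.0257
```

Contact came at z = 0.0859, the height of the original grasp, so the foot is on the floor. Release and retreat.

```bash
python3 - <<'E'
from h import *
robot.gripper_to(.06); st()
robot.move_linear([.5033,-.2046,.19],velocity=.1); st()
robot.move_ptp([.53,-.024,.27],Rz(0)); s=st()
im=robot.grab_frame('wrist'); cv2.imwrite('pics/z1.png',im[:,:,::-1]); 
robot.move_ptp([.40,-.10,.30],Rz(0)); st()
im=robot.grab_frame('scene'); cv2.imwrite('pics/z2.png',im[:,:,::-1]); crop('pics/z2.png','pics/z2c.png',160,140,460,340,2.6)
im=robot.grab_frame('wrist'); cv2.imwrite('pics/z3.png',im[:,:,::-1])
E
```

```text
t 26.57 p [ 0.5027 -0.2044  0.0853] F [-0.34 -0.89  0.3 ] Mo [ 0.01 -0.04 -0.01] op 0.0602
t 27.77 p [ 0.503  -0.2045  0.1894] F [ 0.1  -0.77 -0.5 ] Mo [ 0.01 -0.03  0.  ] op 0.0599
t 28.59 p [ 0.5297 -0.0253  0.2692] F [ 0.22 -1.5  -0.34] Mo [-0.02  0.04 -0.05] op 0.0602
t 29.3 p [ 0.3999 -0.1009  0.3   ] F [ 0.74 -0.42 -0.05] Mo [ 0.06 -0.   -0.02] op 0.0604
```

View pics/z1.png

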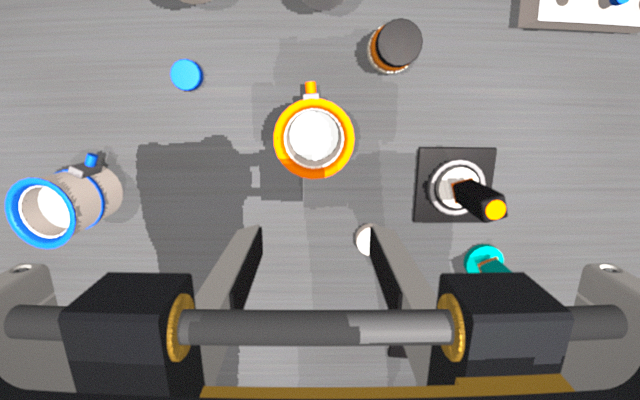

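View pics/z2c.png

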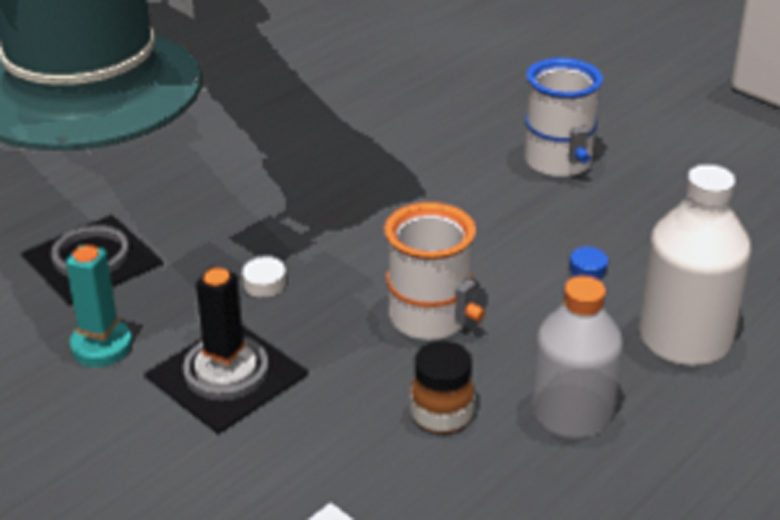

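View pics/z3.png

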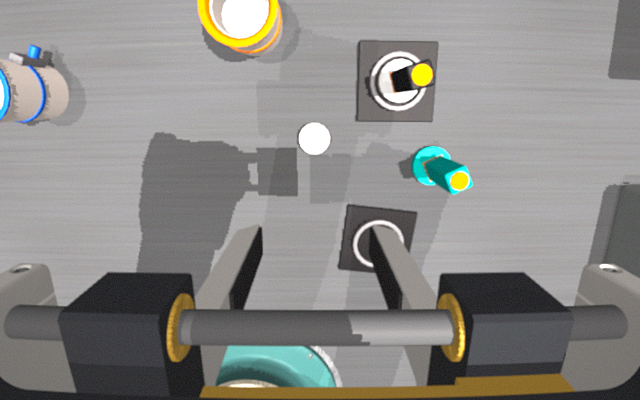

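The wrist views show the press upright inside its ring (455,185 in the first, 398,80 in the second). The orange plate sits round and concentric in its bore at (314,137), and everything else is where it started. Handing in.

```bash
python3 - <<'E'
from rig import robot
print(robot.sign_off())
E
```

```text
the job is handed in; nothing more can be done
None
```

The plate in the orange cartridge is pressed down to its stop, the press is back in its rest, and the job was handed in at about 29 s of the 72 s allowed.

- **Press:** I gripped it by its square handle, with a first squeeze at right angles to centre it. I lowered it into the orange cartridge, using a rim position about 1 mm off the first camera estimate because a camera bias showed up.
- **Stop:** The foot met the cocked plate about 33 mm below the rim. The plate bottomed out about 44 mm below. There the load climbed from 11 to 17 N with no further movement.
- **Hold:** I held it for 1.4 s. The averages were about 16.9 N and the readings ran from 15.8 to 18.1 N, after subtracting the weight of the press. A sideways force of about 4 N appeared during the hold and was gone once the press lifted.
- **Last checks:** In the final pictures the press stands upright inside its ring and the plate looks level and central in its bore. I judged level by eye and did not measure the plate's depth after lifting off. The blue cartridge, the bottles, jar and caps, and the turquoise look-alike appear undisturbed. None of the checks failed.

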